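Pack the drill kit: pinch the right battery pack off the charger

TASK

The drill kit tray takes one battery pack of each size, large and compact, and already holds one of them. Take the size it still lacks off the sloping two-bay charger - pinch the pack's two side buttons fully in together, slide it up the slope off its rails without wrenching at the catches - and set it down gently, flat and right way up, in the tray's free pocket. Leave the duplicate pack home on the charger, the pack in the tray, and the wrench and feeler gauge between charger and tray as they are.

Things in the scene. Friction and masses are not known exactly. Their poses are not given: they have to be found in the camera images.
- charger: Grey wedge-shaped two-bay charger screwed to the bench, 176 (x) x 200 (y) mm, 29 mm high in front, 111 at the back. Origin on the bench under its middle, x towards its high back. Deck rises 25 degrees towards +x and is 70 mm above the bench at the origin. Bays at y = +52 and -52 mm; either may hold the large pack. Beside each bay stand cheeks and catches, 12 mm high.
- bay_left (a point): Home of a pack's origin on the deck of the bay at charger y = +52 mm; axes as the charger's. In each bay a T rail 45 mm long and 10 mm high holds the pack's lips with 1.5 mm of play: a pack can be lifted (square to the deck) only after sliding 46 mm or more up the slope. With a button out, its hook meets a catch after 2 mm.
- bay_right (a point): The same for the bay at charger y = -52 mm.
- large_pack: The larger black battery pack, about 0.62 kg, home in a bay at the start. Origin at the centre of its underside; x along its rails (on the charger: up the slope, the way it slides off), z its top. Body 110 (x) x 52 (y) x 66 (z) mm; 64 mm over its two grey side buttons, which are 26 mm long, 16 high, centred at x = +12, z = 40 mm.
- large_pack_left_pad (a point): Middle of the outer face of the large pack's button on its +y flank (32 mm from the pack's middle plane when out, 26 when in, flush with the flank); axes as the pack's.
- large_pack_right_pad (a point): The same on its -y flank.
- large_pack_left (a joint): Travel of the button on the large pack's +y flank: 0 out, 0.006 m fully in. Stiff spring, 16 N out to 22 N in: a light grip of 20 N leaves it partly out, 35 to 60 N presses both in. Its hook leaves the catch at 0.003 to 0.0045 m and must stay in for the first 24 mm of sliding. Readings are coarse beside this travel: trust the grip width (about 52 mm with both in) and the pull.
- large_pack_right (a joint): The same for the button on its -y flank. With both in, sliding the pack up takes 4 to 12 N (weight and friction); a pull that reaches 20 N means a catch still holds.
- compact_pack: The smaller black pack on the charger, 0.4 kg, same as the one in the tray. Origin at the centre of its underside; x along its rails (on the charger: up the slope, the way it slides off), z its top. Body 110 (x) x 52 (y) x 50 (z) mm; 64 mm over its two grey side buttons, which are 26 mm long, 16 high, centred at x = +12, z = 40 mm.
- kit_pack: The compact pack already in the tray. Origin at the centre of its underside; x along its rails (on the charger: up the slope, the way it slides off), z its top. Body 110 (x) x 52 (y) x 50 (z) mm; 64 mm over its two grey side buttons, which are 26 mm long, 16 high, centred at x = +12, z = 40 mm. Its buttons are locked.
- tray: Dark grey kit tray fixed to the bench, 134 (x) x 190 (y) mm, outer walls 20 mm high, floor 3 mm. Origin on the bench under its middle. Two pockets, 124 (x) x 68 (y) mm inside, at y = +56 (free) and y = -56 mm (taken); between them a row of driver bits in a holder with 16 mm walls.
- pocket_left (a point): Centre of the floor of the tray's free pocket, 3 mm above the bench; axes as the tray's.
- pocket_right (a point): Centre of the floor of the tray's taken pocket, 3 mm above the bench; axes as the tray's.
- wrench: Combination wrench, 202 mm long, 8 mm thick, lying loose between the charger and the tray. Not to be disturbed.
- feeler_gauge: Folded feeler gauge, 95 x 18 x 12 mm, lying loose beside the wrench. Not to be disturbed.
Not all that is in view belongs to the job. Leave any red look-alike of the large_pack alone.

How it is judged:
On the way, in this order (a step that is already met when the one before it is completed fails the run):
1. both release buttons of the large pack are pressed in together while it is still home on the charger (value of joint each of large_pack_left, large_pack_right above 0.004 m and x of large_pack in the frame of charger below -0.008 m), for 0.1 s.
2. the large pack is lifted clear of the charger's rails (z of large_pack in the frame of charger above 0.1 m).
At the end, for the whole second after the job is handed in: The large pack lies let go and at rest in the free pocket: within 12 mm of its centre each way, underside within 6 mm of its floor, upright within 0.08 rad, buttons out. The tray's own pack lies so in its pocket too, and the compact pack on the charger is within 8 mm of its start (x of large_pack in the frame of pocket_left between -0.012 and 0.012 m and y of large_pack in the frame of pocket_left between -0.012 and 0.012 m and z of large_pack in the frame of pocket_left below 0.006 m and angle between each of large_pack, kit_pack's own z axis and vertical below 0.08 rad and x of kit_pack in the frame of pocket_right between -0.012 and 0.012 m and y of kit_pack in the frame of pocket_right between -0.012 and 0.012 m and z of kit_pack in the frame of pocket_right below 0.006 m and distance of compact_pack from where it was at the start of the episode below 0.008 m and linear speed of large_pack below 0.02 m/s and value of joint each of large_pack_left, large_pack_right below 0.003 m); the robot touches nothing.
It fails at once if the large pack, pulled up the slope, is wrenched against the charger's catches or rail with more than 60 N (contact force between large_pack and charger above 60 N and x of large_pack in the frame of charger above -0.0192 m).
It fails at once if the large pack is dropped or thrown (faster than 0.9 m/s) (linear speed of large_pack above 0.9 m/s).
It fails at once if the duplicate pack is pulled from its home by more than 10 mm (distance of compact_pack from where it was at the start of the episode above 0.01 m).
It fails at once if the pack in the tray is pushed more than 20 mm (distance of kit_pack from where it was at the start of the episode above 0.02 m).
It fails at once if the wrench or the feeler gauge is moved more than 30 mm (distance of any of wrench, feeler_gauge from where it was at the start of the episode above 0.03 m).
It also fails if it takes over 38 s, if anything falls off the work surface, if the arm or the gripper's body presses on something with over 40 N, if the wrist force passes 120 N, or if a joint passes its speed limit or range.

ROBOT

A 6-joint arm with a two-finger parallel gripper is mounted at the origin on a cart in front of the work surface, level with it; the furniture and walls round the work are solid. World frame = base frame: x ahead of the robot, y to its left, z up, the work surface at z = 0. Lengths are in m, angles in rad, forces in N, time in s.
With the tool pointing down it reaches from about 0.275 to 0.875 m from the base axis. Payload 12.5 kg.
Tool frame: the origin (TCP) lies on the centre line of the jaws, within the pads' length; the fingertips stand r.finger_overhang ahead of it and the grasp point (between the pads) lies 3 mm ahead of it (r.finger_overhang is the distance from the TCP to the fingertips, in m); z points along the fingers, y is the line along which they close (so a half turn about z gives the same grasp; the last joint's range is limited). The gripper opens to 85 mm and grips with 20 to 120 N. Pads are 22 mm wide; open, the fingers measure 114 mm over their backs; the gripper's body (76 mm by 85 mm) begins 54 mm behind the grasp point. The pads swing forward as they close: fully open they stand 13 mm farther back than shut.
Start: joints at [-1.373, 0.351, 1.652, -0, 1.139, -0.085], TCP at [0.153, -0.528, 0.253] pointing down, gripper open.
Joint ranges: [-2.75, 2.75], [-0.79, 2.1], [0.01, 2.65], [-1.57, 4.71], [0.07, 3.14], [-2.87, 2.87]. Speed limits (rad/s): [2.22, 2.22, 2.79, 3.14, 3.14, 3.14].

INTERFACE

Orientations are given as a unit quaternion [x, y, z, w].
In Python, from cell import r, optics gives the robot as it stands. The module is installed in compiled form; this text tells all that it offers. Calls block until the motion is done:
- r.move_to(position, orientation): joint-space move of the TCP to a pose.
- r.move_linear(position, rot=None, vel=0.15): straight line of the TCP; rot=None keeps the orientation; vel is the mean speed in m/s.
- r.set_joints(angles): joint-space move.
- r.set_gripper(opening, squeeze=None): opening from 0.0 (shut) to 1.0 (fully open); squeeze is the grip in N (None keeps the last); returns when the fingers have stopped.
- r.sleep(seconds).
- r.inverse_kinematics(position, orientation): joint angles nearest the present ones, or None.
- optics.get_image(name): name is "scene" or "top" or "wrist"; returns a dict with "pixels" (384x512x3 uint8, red, green, blue), "depth" (384x512 float32, m along the optical axis (not along the pixel's ray), 0 where there is no reading), "fx", "fy", "cx", "cy" (pixels), "camera_from_world" (4x4, takes a point from world to camera coordinates); the wrist camera has in their place "mount" (4x4, takes a point from camera to tool coordinates, whose origin is the TCP and whose axes are the flange's). Camera axes: x right, y down, z forward; pixel columns grow to the right and rows downward; lengths in m; the calibration is good to about 2 mm. The wrist camera is an equidistant fisheye: a pixel r from the principal point sees the ray r / f radians off the axis. A picture is of the moment at which its call begins: read the wrist's pose just before it.
A pose or a line that the arm cannot do raises r.PlanningError and nothing moves.
- r.hand_in(): hands the job in; it is judged then, once.
Readings, each from a call of its own:
- r.current_t(): time.
- r.current_q(): joint angles.
- r.current_qvel(): joint speeds.
- r.current_effort(): joint torques, N m.
- r.current_tool_pos(): TCP position.
- r.current_ee_rot(): TCP orientation.
- r.current_contact_force(): force on the tool from outside, world axes, zero at the start.
- r.current_torque(): the same for the moment, N m.
- r.current_opening(): opening from 0.0 (shut) to 1.0 (fully open).
- r.current_finger_force(): force on a finger pad.
Only numpy, scipy, OpenCV 4.12 (cv2) and the standard library are available. Lean on these libraries where they do the work, as an engineer would, in place of code of your own. Each camera call takes 0.05 s, during which the arm holds its last target. There are 200 camera calls.

## Working session

There is one attempt and no reset: what is moved stays moved. The work goes in short steps, each a Python script; the robot and the scene stay as the last script left them, time stands still between calls to the robot, and variables do not carry over. Pictures are saved under pics/ and viewed, at most 10 in all, crops included, and the job is handed in when it is done.

```bash
mkdir -p pics
cat > h.py <<'E'
import numpy as np, cv2
from cell import r, optics
def cloud(d):
    Z=d["depth"]; v,u=np.mgrid[:Z.shape[0],:Z.shape[1]]
    P=np.stack([(u-d["cx"])/d["fx"]*Z,(v-d["cy"])/d["fy"]*Z,Z],-1)
    M=np.linalg.inv(d["camera_from_world"]); W=P@M[:3,:3].T+M[:3,3]
    W[Z==0]=np.nan; return W
def save(n,p): cv2.imwrite(f"pics/{n}.png",p[...,::-1])
E
python3 - <<'E'
from h import *
for n in("scene","top"):
    d=optics.get_image(n); save(n,d["pixels"]); np.save(n+"W.npy",cloud(d)); np.save(n+"P.npy",d["pixels"])
    print(n,np.linalg.inv(d["camera_from_world"]).round(3).tolist(),d["fx"])
print(r.current_t(),r.finger_overhang,r.current_ee_rot())
E
```

```text
scene [[-0.478, -0.557, 0.679, -0.301], [-0.878, 0.318, -0.358, 0.471], [-0.017, -0.767, -0.641, 0.862], [0.0, 0.0, 0.0, 1.0]] 436.84562268337737
top [[0.006, -0.991, 0.13, 0.371], [-1.0, -0.002, 0.029, 0.041], [-0.028, -0.13, -0.991, 1.267], [0.0, 0.0, 0.0, 1.0]] 462.23559293578677
0.1 0.022 [ 9.90021538e-01  1.40915118e-01 -2.92758407e-05 -5.31193787e-04]
```

View pics/scene.png

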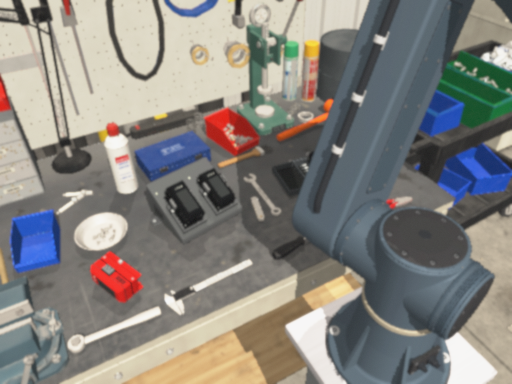

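View pics/top.png

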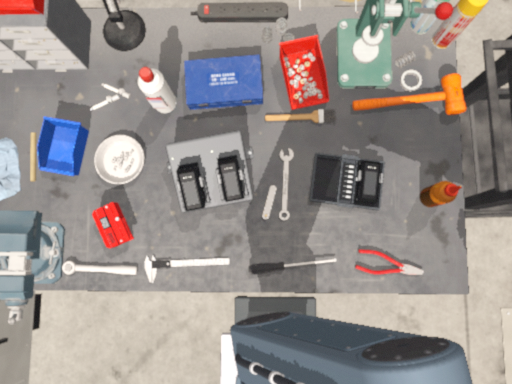

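The scene shows the charger with two packs at about (195,195). In the top view the charger is centred near (210,172), with packs at (190,185) and (231,177). The tray is at (347,181), with its free pocket on the left and the taken one on the right. Wrench and gauge lie between at (287,185) and (269,203). The red decoy is at (113,225).

Run:
```python
from h import *
W=np.load("topW.npy");P=np.load("topP.npy")
c=cv2.resize(P[120:230,155:395],None,fx=3.3,fy=3.3,interpolation=cv2.INTER_CUBIC); save("crop",c)
R=W[125:218,160:258].reshape(-1,3); C=P[125:218,160:258].reshape(-1,3).astype(int)
# deck plane: RANSAC with 25 deg tilt
rng=np.random.default_rng(0);ok=np.isfinite(R[:,2])&(R[:,2]>.02);Q=R[ok];best=0
for _ in range(4000):
    a,b,e=Q[rng.integers(len(Q),size=3)];n=np.cross(b-a,e-a);l=np.linalg.norm(n)
    if l<1e-6: continue
    n=n/l; n=n*np.sign(n[2])
    if abs(np.degrees(np.arccos(n[2]))-25)>3: continue
    m=abs((Q-a)@n)<.003
    # plane lowest preferred
    if m.sum()>best: best=m.sum();bm=m
D=Q[bm];c0=D.mean(0);n=np.linalg.svd(D-c0)[2][2];n*=np.sign(n[2])
print("deck",best,n.round(3),np.degrees(np.arccos(n[2])),"yaw",np.degrees(np.arctan2(-n[1],-n[0])),c0)
h=(Q-c0)@n; print("hist",list(zip(np.arange(-20,90,4),np.histogram(h*1e3,np.arange(-20,94,4))[0])))
up=np.array([0,0,1.])-n[2]*n; up/=np.linalg.norm(up); sd=np.cross(n,up)
xy=np.c_[(Q-c0)@up,(Q-c0)@sd]
for lo,hi in((.044,.056),(.060,.072)):
    m=(h>lo)&(h<hi); 
    if m.sum()<10: continue
    rc=cv2.minAreaRect(xy[m].astype(np.float32)); ctr=c0+up*rc[0][0]+sd*rc[0][1]
    print(lo,m.sum(),rc,"centre on deck",ctr, "h",np.median(h[m]),"med",np.median(xy[m],0))
k=abs(h)<.004; rc=cv2.minAreaRect(xy[k].astype(np.float32)); print("deck rect",rc,c0+up*rc[0][0]+sd*rc[0][1])
# tray
T=W[145:215,300:395].reshape(-1,3); m=(T[:,2]>.012)&(T[:,2]<.07); rc=cv2.minAreaRect(T[m][:,:2].astype(np.float32)); print("tray",rc)
m=(T[:,2]>.045)&(T[:,2]<.065); print("kit",m.sum(),cv2.minAreaRect(T[m][:,:2].astype(np.float32)),np.median(T[m],0))
```

```text
deck 2358 [-0.414 -0.077  0.907] 24.918329106809292 yaw 10.496119007893231 [0.59568329 0.19188903 0.07789222]
hist [(np.int64(-20), np.int64(2)), (np.int64(-16), np.int64(0)), (np.int64(-12), np.int64(14)), (np.int64(-8), np.int64(189)), (np.int64(-4), np.int64(1440)), (np.int64(0), np.int64(1287)), (np.int64(4), np.int64(146)), (np.int64(8), np.int64(142)), (np.int64(12), np.int64(134)), (np.int64(16), np.int64(27)), (np.int64(20), np.int64(21)), (np.int64(24), np.int64(31)), (np.int64(28), np.int64(15)), (np.int64(32), np.int64(14)), (np.int64(36), np.int64(53)), (np.int64(40), np.int64(113)), (np.int64(44), np.int64(277)), (np.int64(48), np.int64(441)), (np.int64(52), np.int64(163)), (np.int64(56), np.int64(106)), (np.int64(60), np.int64(201)), (np.int64(64), np.int64(400)), (np.int64(68), np.int64(101)), (np.int64(72), np.int64(4)), (np.int64(76), np.int64(0)), (np.int64(80), np.int64(0)), (np.int64(84), np.int64(0)), (np.int64(88), np.int64(0))]
0.044 881 ((-0.044897548854351044, 0.003276616334915161), (0.11006574332714081, 0.1677902340888977), 1.393278956413269) centre on deck [0.55504971 0.18769327 0.05897572] h 0.04941754031106159 med [-0.04028628 -0.04531302]
0.06 702 ((-0.04479765146970749, 0.05483109503984451), (0.04966418817639351, 0.10841251909732819), 89.13896942138672) centre on deck [0.54574717 0.2384016  0.05901781] h 0.06550573871198867 med [-0.04416252  0.05419695]
deck rect ((-0.026873163878917694, 0.0030404329299926758), (0.1932288259267807, 0.19942542910575867), 0.13113680481910706) [0.57116569 0.19043886 0.06656986]
tray ((0.5575570464134216, -0.17870944738388062), (0.19066208600997925, 0.14405673742294312), 82.24510192871094)
kit 740 ((0.5516225099563599, -0.23344723880290985), (0.06455845385789871, 0.10783753544092178), 85.24844360351562) [ 0.55463559 -0.23138918  0.05014521]
```

View pics/crop.png

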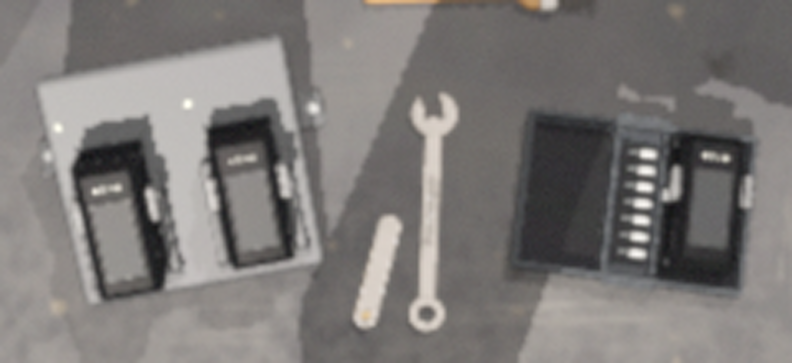

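Large pack is in the left bay (66 mm above the deck), and the sizes match those given. Next I move to the pre-grasp pose, square to the deck, and look with the wrist camera.

```bash
cat >> h.py <<'E'
from scipy.spatial.transform import Rotation as Ro
yaw=np.radians(10.5); tl=np.radians(25)
Rc=Ro.from_euler('z',yaw).as_matrix()@Ro.from_euler('y',-tl).as_matrix()  # cols: up-slope, y, normal
flip=np.diag([1,-1,-1.])
def q(R): return Ro.from_matrix(R@flip).as_quat()
def wcloud(d,Tw):
    Z=d["depth"]; v,u=np.mgrid[:Z.shape[0],:Z.shape[1]]
    x=(u-d["cx"])/d["fx"];y=(v-d["cy"])/d["fy"];th=np.hypot(x,y); k=np.where(th>1e-9,np.tan(th)/np.maximum(th,1e-9),1)
    P=np.stack([x*k*Z,y*k*Z,Z],-1); M=Tw@d["mount"]; W=P@M[:3,:3].T+M[:3,3]; W[(Z==0)|(th>1.3)]=np.nan; return W
def Tw():
    T=np.eye(4);T[:3,:3]=Ro.from_quat(r.current_ee_rot()).as_matrix();T[:3,3]=r.current_tool_pos();return T
E
python3 - <<'E'
from h import *
W=np.load("topW.npy")
print("bench z",np.nanmedian(W[215:235,180:330,2]), "bits z max",np.nanpercentile(W[163:203,344:352,2],[50,95]))
O=np.array([.5455,.2385,.0605])
p=O+Rc@[.010,0,.170]
print(r.inverse_kinematics(p,q(Rc)), r.inverse_kinematics(p,q(Rc@np.diag([-1,-1,1.]))))
r.move_to(p,q(Rc))
T=Tw();d=optics.get_image("wrist");save("w1",d["pixels"]);np.save("w1W.npy",wcloud(d,T));np.save("w1P.npy",d["pixels"])
print(T.round(4).tolist(),p,r.current_t(),d["mount"].round(3).tolist(),d["fx"])
# analyse in deck frame
L=(np.load("w1W.npy").reshape(-1,3)-O)@Rc
m=(abs(L[:,0])<.09)&(L[:,1]<.05)&(L[:,1]>-.05)
t=m&(L[:,2]>.058)&(L[:,2]<.08); print("top",t.sum(),np.nanmedian(L[t],0),np.nanpercentile(L[t],[1,99],0).round(4).tolist(),cv2.minAreaRect(L[t][:,:2].astype(np.float32)))
k=m&(abs(L[:,2])<.01)&(L[:,0]>.07);print("deck z",np.nanmedian(L[k,2]),k.sum())
E
```

```text
bench z -0.001990936501453655 bits z max [0.00703074 0.01356869]
[ 0.39151665  0.22222751  1.991567   -0.18102829  0.50673448  1.91871237] [ 0.39151665  0.22222751  1.991567   -0.18102829  0.50673448 -1.22288029]
[[0.8912, 0.1816, 0.4156, 0.484], [0.1646, -0.9834, 0.0766, 0.2266], [0.4226, 0.0001, -0.9063, 0.2188], [0.0, 0.0, 0.0, 1.0]] [0.48376926 0.22705888 0.21879851] 3.05 [[-0.001, -0.946, -0.324, 0.083], [1.0, -0.001, -0.0, 0.0], [-0.0, -0.324, 0.946, -0.121], [0.0, 0.0, 0.0, 1.0]] 297.3186396354542
top 6533 [ 0.00924462 -0.002239    0.06539069] [[-0.0471, -0.0256, 0.0583], [0.0535, 0.0209, 0.0673]] ((0.0023476742208003998, -0.0023284275084733963), (0.10658256709575653, 0.04899093508720398), 0.36617356538772583)
deck z -0.0006244666090833599 1996
```

View pics/w1.png

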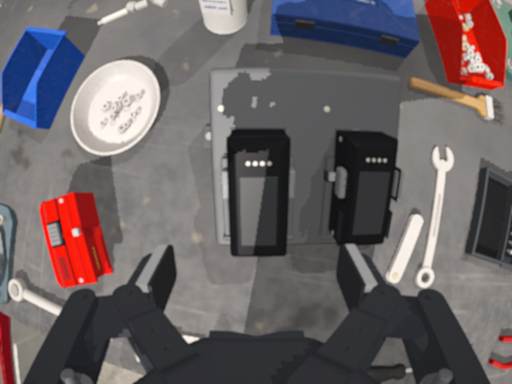

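The wrist view shows the large pack's top centred at about (259,195), roughly 2 mm towards -y of my estimate. The compact pack is at (364,187), and the open fingers straddle the large pack freely. Now I descend and pinch.

```bash
cat >> h.py <<'E'
O=np.array([.5455,.2385,.0600])+Rc@[.0015,-.0017,0]
def st(s=""): print(s,"t",round(r.current_t(),2),"mm",round(r.current_opening()*85,2),"F(deck)",(Rc.T@r.current_contact_force()).round(1),"ff",np.round(r.current_finger_force(),1),"loc",((r.current_tool_pos()-O)@Rc*1e3).round(1))
E
python3 - <<'E'
from h import *
st("pre")
r.move_linear(O+Rc@[.012,0,.044],vel=.12); st("down")
r.set_gripper(0.0,squeeze=50); st("closed"); r.sleep(.15); st()
E
```

```text
pre t 3.05 mm 84.78 F(deck) [0.1 0.5 0.6] ff 0.0 loc [  8.9   1.2 170.4]
down t 4.26 mm 84.77 F(deck) [ 0.8  0.1 -0.4] ff 0.0 loc [12.4  0.1 44.5]
closed t 4.67 mm 51.29 F(deck) [-1.6 -0.9 17.9] ff 50.7 loc [12.8  0.2 45.3]
 t 4.82 mm 51.32 F(deck) [-1.  -1.6 17.2] ff 50.7 loc [12.8  0.1 45.3]
```

Run:
```python
from h import *
p=r.current_tool_pos()
p=p+Rc@[0,0,.001]; r.move_linear(p,vel=.02); st("relief")
for s in (.0015,.003,.005,.008):
    r.move_linear(p+Rc@[s,0,0],vel=.02); st(s)
    if abs((Rc.T@r.current_contact_force())[0])>18: print("STOP"); break
```

```text
relief t 5.09 mm 51.44 F(deck) [ 0.   0.8 -5.6] ff 53.6 loc [12.9  0.2 46.3]
0.0015 t 5.34 mm 51.15 F(deck) [-3.3 -0.  -6.6] ff 53.5 loc [13.6 -0.  45.9]
0.003 t 5.59 mm 51.09 F(deck) [-3.3 -0.5 -6.8] ff 53.5 loc [15.8  0.1 46.2]
0.005 t 5.84 mm 51.35 F(deck) [-2.9 -0.8 -6.6] ff 53.5 loc [18.   0.1 46.3]
0.008 t 6.14 mm 51.36 F(deck) [-3.9  0.3 -6.9] ff 53.5 loc [21.   0.1 46.3]
```

Run:
```python
from h import *
p=r.current_tool_pos()
for s in (.012,.024,.036,.048,.053):
    r.move_linear(p+Rc@[s,0,0],vel=.06); st(s)
    if abs((Rc.T@r.current_contact_force())[0])>18: print("STOP"); break
else:
    p=r.current_tool_pos(); r.move_linear(p+Rc@[0,0,.02],vel=.06); st("lift")
    p=r.current_tool_pos(); r.move_linear(p+np.array([-.03,0,.11]),vel=.15); st("up")
    d=optics.get_image("scene"); save("s2",cv2.resize(d["pixels"][130:290,130:350],None,fx=2.5,fy=2.5))
```

```text
0.012 t 6.49 mm 50.91 F(deck) [-2.4  0.9 -6.2] ff 53.5 loc [33.5  0.1 46.4]
0.024 t 6.84 mm 51.18 F(deck) [-3.   0.5 -6. ] ff 53.5 loc [45.5  0.1 46.3]
0.036 t 7.19 mm 51.11 F(deck) [-3.7 -0.4 -6.9] ff 53.5 loc [57.4  0.1 46.4]
0.048 t 7.54 mm 51.29 F(deck) [-3.2  0.3 -5.6] ff 53.5 loc [69.4  0.1 46.3]
0.053 t 7.79 mm 51.26 F(deck) [-2.9 -0.8 -6.3] ff 53.5 loc [74.3  0.1 46.3]
lift t 8.28 mm 51.24 F(deck) [-3.   0.2 -5.9] ff 53.5 loc [74.6  0.2 66.8]
up t 9.19 mm 51.27 F(deck) [-4.5  0.3 -6.6] ff 53.5 loc [ 93.5   5.5 178.1]
```

View pics/s2.png

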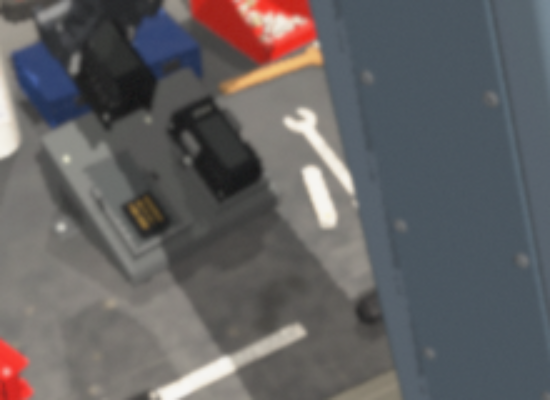

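The pack hangs in the gripper above the charger. The compact pack, wrench and gauge are undisturbed. Next I move in front of the tray and measure the free pocket with the wrist camera.

Run:
```python
from h import *
Rt=Ro.from_euler('z',np.radians(-6.5)).as_matrix()
print(r.current_tool_pos())
r.move_to([.44,-.14,.30],q(Rt)); st()
T=Tw();d=optics.get_image("wrist");save("w2",d["pixels"]);W=wcloud(d,T);np.save("w2W.npy",W);np.save("w2P.npy",d["pixels"])
print(T.round(4).tolist(),r.current_q())
```

```text
[0.55545514 0.24423947 0.26135656]
 t 10.74 mm 51.09 F(deck) [-3.1 -0.2 -6.8] ff 53.6 loc [ -56.3 -350.8  290.2]
[[0.9937, -0.1124, 0.0004, 0.4404], [-0.1124, -0.9937, 0.0, -0.1395], [0.0004, -0.0, -1.0, 0.2998], [0.0, 0.0, 0.0, 1.0]] [-4.07370927e-01  1.38361316e-01  1.80842571e+00  1.24060326e-04
  1.19463077e+00  1.27567472e+00]
```

View pics/w2.png

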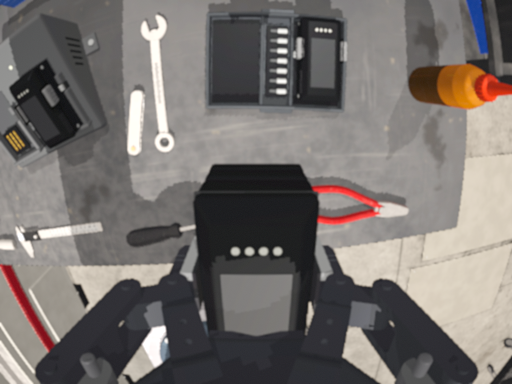

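The pack is held level. The tray is at (207–345, 10–108), with the free pocket around (238,60).

Run:
```python
from h import *
W=np.load("w2W.npy");P=np.load("w2P.npy")
b=W[115:150,220:340];print("bench z",np.nanmedian(b[...,2]))
z0=np.nanmedian(b[...,2])
T=W[0:125,190:365].reshape(-1,3);T=T[np.isfinite(T[:,2])];T[:,2]-=z0
m=(T[:,2]>.012)&(T[:,2]<.024)
rc=cv2.minAreaRect(T[m][:,:2].astype(np.float32));print("rim",m.sum(),rc)
for mm,nm in(((T[:,2]>.012)&(T[:,2]<.06),"all"),):
    rc=cv2.minAreaRect(T[mm][:,:2].astype(np.float32));print(nm,rc)
# robust extents in frame at yaw candidates
for yw in(-5,-6,-7,-8):
    A=Ro.from_euler('z',np.radians(yw)).as_matrix()[:2,:2]; L=T[m][:,:2]@A
    lo,hi=np.percentile(L,[2,98],0);print(yw,(hi-lo).round(4),(A@((lo+hi)/2)).round(4))
f=(T[:,2]>-.004)&(T[:,2]<.008)&(T[:,1]>-.165)&(T[:,1]<-.08)
k=W[0:125,300:345].reshape(-1,3);k=k[np.isfinite(k[:,2])];k[:,2]-=z0;k=k[(k[:,2]>.045)&(k[:,2]<.06)]
print("kit",cv2.minAreaRect(k[:,:2].astype(np.float32)))
save("c2",cv2.resize(P[0:120,195:360],None,fx=4.8,fy=4.8,interpolation=cv2.INTER_CUBIC))
```

```text
bench z 0.00031160841757837954
rim 2959 ((0.5615575313568115, -0.1808350682258606), (0.19104862213134766, 0.14456109702587128), 82.82615661621094)
all ((0.5615575313568115, -0.1808350682258606), (0.19104862213134766, 0.14456109702587128), 82.82615661621094)
-5 [0.1393 0.1879] [ 0.5615 -0.1802]
-6 [0.1389 0.1871] [ 0.5614 -0.1804]
-7 [0.1389 0.187 ] [ 0.5613 -0.1805]
-8 [0.1388 0.1871] [ 0.5613 -0.1804]
kit ((0.5564181208610535, -0.2351813018321991), (0.056780919432640076, 0.10820111632347107), 83.99405670166016)
```

View pics/c2.png

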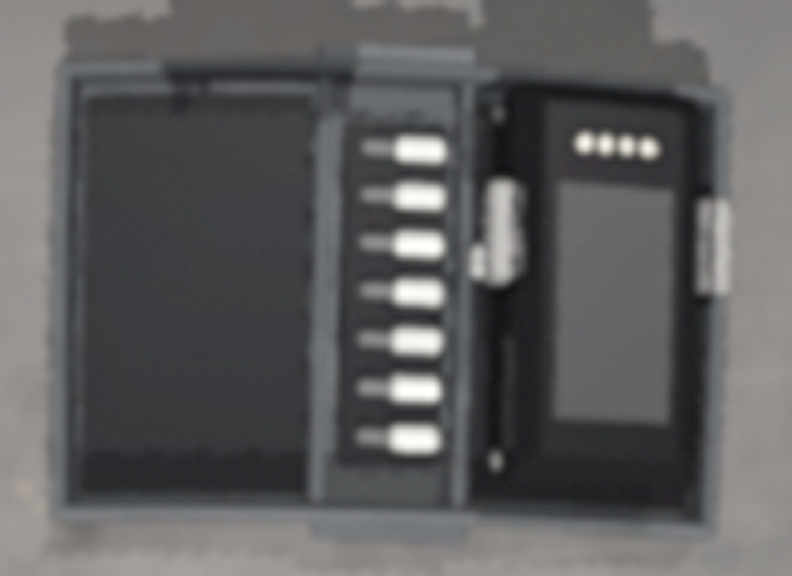

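```bash
cat >> h.py <<'E'
Rt=Ro.from_euler('z',np.radians(-7)).as_matrix()
pk=np.array([.560,-.180,.003])+Rt@[0,.056,0]
E
python3 - <<'E'
from h import *
T=np.array([[0.9937,-0.1124,0.0004,.4404],[-.1124,-.9937,0,-.1395],[.0004,0,-1,.2998],[0,0,0,1]])
L=(np.load("w2W.npy").reshape(-1,3)-T[:3,3])@T[:3,:3]
m=(abs(L[:,1])<.027)&(L[:,2]>-.03)&(L[:,2]<.06)&(L[:,0]>.0)&(L[:,0]<.07)
t=m&(L[:,2]<-.015)&(L[:,0]>.03);print("top",np.median(L[t],0).round(4),np.percentile(L[t],[1,99],0).round(4).tolist())
e=m&(L[:,2]>0)&(L[:,2]<.035);print("endface",np.median(L[e],0).round(4))
e=m&(L[:,2]>.035);print("low",np.percentile(L[e],[50,99],0).round(4).tolist() if e.any() else None)
r.move_to(pk+Rt@[.0125,0,.14],q(Rt)); st()
p=pk+Rt@[.0125,0,.080];r.move_linear(p,vel=.12); st("hover"); print(r.current_contact_force(),r.current_torque(),r.current_tool_pos()-p)
E
```

```text
top [ 0.035   0.0001 -0.019 ] [[0.0301, -0.0214, -0.0214], [0.0392, 0.0217, -0.0151]]
endface [0.0418 0.0001 0.0171]
low [[0.0418, 0.0001, 0.0385], [0.0422, 0.0246, 0.0428]]
 t 11.64 mm 51.51 F(deck) [-3.   0.4 -5. ] ff 53.7 loc [   3.9 -362.8   90.1]
hover t 12.29 mm 51.06 F(deck) [-3.1 -0.2 -7.2] ff 53.7 loc [ -21.1 -363.1   35.6]
[ 0.23957127 -0.16969614 -7.8469091 ] [-0.02259408 -0.09707721  0.00704856] [ 0.00045627 -0.00026357  0.0009929 ]
```

The end face sits 41.8 mm ahead of the TCP, so the pack's origin is 13 mm behind it, as expected. Lowering gently until it touches.

Run:
```python
from h import *
base=pk+Rt@[.013,0,0]
r.move_linear(base+[0,0,.052],vel=.06)
h=.052
while h>.040:
    F=r.current_contact_force()[2]; print(round(h,4),F.round(1),r.current_tool_pos()[2].round(4))
    if F>-3.5: break
    h-=.001; r.move_linear(base+[0,0,h],vel=.02)
print(r.current_contact_force(),r.current_torque(),r.current_t())
```

```text
0.052 -6.8 0.0549
0.051 -7.1 0.0542
0.05 -6.6 0.053
0.049 -7.2 0.0519
0.048 -7.3 0.0509
0.047 -6.9 0.0499
0.046 -5.9 0.049
0.045 6.8 0.0489
[-3.19875785  1.97399711  6.79763389] [ 0.01003413  0.59534414 -0.0234107 ] 14.6583
```

Run:
```python
from h import *
r.set_gripper(.94); st("open"); p=r.current_tool_pos()
r.move_linear(p+[0,0,.10],vel=.12); r.move_linear(np.array([p[0]-.13,p[1],p[2]+.2]),vel=.25); st("clear"); print(r.current_contact_force())
T=Tw();d=optics.get_image("wrist");save("w3",d["pixels"]);W=wcloud(d,T)
L=(W.reshape(-1,3)-pk)@Rt
t=(abs(L[:,0])<.08)&(abs(L[:,1])<.045)&(L[:,2]>.058)&(L[:,2]<.08);print(np.median(L[t],0),cv2.minAreaRect(L[t][:,:2].astype(np.float32)))
A=np.c_[L[t][:,:2],np.ones(t.sum())];print("tilt",np.linalg.lstsq(A,L[t][:,2],rcond=None)[0])
```

```text
open t 15.06 mm 79.84 F(deck) [-0.1  0.5  0.6] ff 0.0 loc [ -35.9 -363.1    3.1]
clear t 16.85 mm 79.69 F(deck) [ 0.5 -0.4 -0.2] ff 0.0 loc [ -67.2 -339.5  237.6]
[ 0.59530546 -0.2769227   0.05838552]
[-0.00116223 -0.00109165  0.066143  ] ((3.343820571899414e-05, -0.00016787834465503693), (0.10782361030578613, 0.050529152154922485), 0.44361451268196106)
tilt [0.00249931 0.01187254 0.06522207]
```

View pics/w3.png

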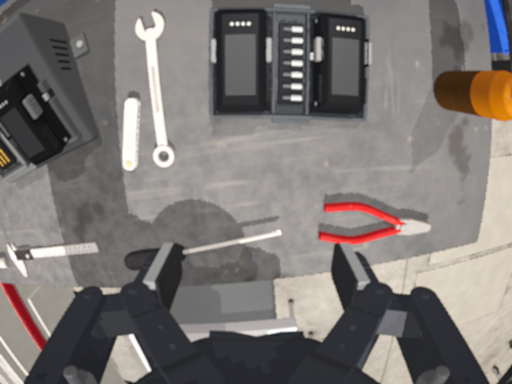

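The large pack sits at (240,60), flat and centred in its pocket, with its top 66 mm above the pocket floor. The kit pack at (340,60), the wrench and the gauge are untouched, and the gripper is clear.

```bash
python3 -c "
from h import *
print(r.hand_in(), r.current_t())"
```

```text
the job is handed in; nothing more can be done
the job is handed in; nothing more can be done
```

The large pack is off the charger and sits flat in the tray's free pocket, within about 2 mm of centre; the compact pack stayed on the charger, the kit pack, wrench and gauge show no movement in the last picture, and the job was handed in at about 17 s; no verdict was reported.

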